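Butt the long turning blank into the setting-out corner

ROBOT

A 6-joint arm with a two-finger parallel gripper is mounted at the origin on the work surface. World frame = base frame: x ahead of the robot, y to its left, z up, the work surface at z = 0. Lengths are in mm, angles in rad, forces in N, time in s.
With the tool pointing down it reaches from about 275 to 750 mm from the base axis. Payload 10.2 kg.
Tool frame: the origin (TCP) lies midway between the tips of the shut fingers; the grasp point (between the pads) lies 19 mm behind it; x points along the fingers, z is the direction in which the jaws open and shut, and the axes are right-handed (so a half turn about x gives the same grasp; the last joint's range is limited). The gripper opens to 85 mm and grips with 20 to 120 N. Pads are 22 mm wide; open, the fingers measure 114 mm over their backs; the gripper's body (76 mm by 85 mm) begins 54 mm behind the grasp point. The pads swing forward as they close: fully open they stand 13 mm farther back than shut.
Start: joints at [-1.477, 0.313, 1.498, -0, 1.331, -0.223], TCP at [163.539, -498.885, 192.694] pointing down, gripper open.
Joint ranges: [-2.94, 2.94], [-0.97, 2.17], [0.19, 2.56], [-1.23, 4.37], [0.02, 3.11], [-2.88, 2.88]. Speed limits (rad/s): [2.39, 2.39, 3.01, 3.14, 3.14, 3.14].

INTERFACE

Orientations are given as a rotation vector (axis times angle).
In Python, from workcell import * gives the robot as it stands. The module is installed in compiled form; this text tells all that it offers.
- The arm moves only by the tool servo_tool, never from a script. Its argument "plan" is text: rows parted by semicolons, each of 5 numbers parted by spaces: the shift along the world's x, y, z in cm, then the turn about the world's z in rad, then the closure in counts, from 0 (fully open) to 255 (shut). A call has 1 to 20 rows; each row is the pose to reach, as a shift and turn from the pose measured when the call began; what a row does not reach only later rows make up. A row lasts 1/8 s, in which the tool goes at most 62.5 mm and 10.7 degrees, less where a joint would pass 70% of its speed; a pose out of reach is approached as far as the arm can. A call with a gripper value outside its range is refused whole. The fingers move at their own pace and stop on an object; "grip_force" is the grip in N (left out, the last holds). Time passes only in rows, so rows that repeat a pose let the fingers close. It gives the time, the measured TCP pose, the force and the opening at its end, in the units of the state.
- get_state(): the state, without advancing time (a new reading comes with each control period).
- camera(name): name is "side" or "top"; returns (picture, depth): 400x640x3 uint8, red, green, blue; 400x640 float32, mm along the optical axis (not along the pixel's ray), 0 where there is no reading.
- camera_info(name): a dict with "fx", "fy", "cx", "cy" (pixels), "camera_from_world" (4x4, takes a point from world to camera coordinates). Camera axes: x right, y down, z forward; pixel columns grow to the right and rows downward; lengths in mm; the calibration is good to about 2 mm. A picture is of the moment at which its call begins. camera_info takes no time and is no camera call.
- sign_off(): hands the job in, once; it reports no verdict.
The state is a dict: "clock": time; "q": joint angles; "joint_velocities": joint speeds; "joint_efforts": joint torques, N m; "tool_pos": TCP position; "eef_rot": TCP orientation; "contact_force": force on the tool from outside, world axes, zero at the start; "ft_torque": the same for the moment, N m; "gripper_width": finger opening in mm.
Only numpy, scipy, OpenCV 4.12 (cv2) and the standard library are available. Lean on these libraries where they do the work, as an engineer would, in place of code of your own. Each camera call takes 0.05 s, during which the arm holds its last target.

TASK

Push the longer of the two square wood blanks along the bench into the setting-out corner, so that one long side lies flush along the long rail and its end is fully home against the short stop, ready for marking out. Only push it with the fingers: do not pick it up or tip it, and leave the short blank and everything else on the bench where it is.

Things in the scene. Friction and masses are not known exactly. Their poses are not given: they have to be found in the camera images.
- long_blank: the long square blank to be pushed: plain light wood, 50 mm wide (its x), 150 mm long (its y), 50 mm high, about 0.2 kg, lying loose on the bench about parallel to the rail (up to about 0.3 rad off). Origin at the centre of its underside. Either long side may go to the rail
- corner: fixed L of two dark wood strips, 30 mm high, 28 mm thick. Origin: inner corner at bench level; x away from the robot, y to its left. The long rail's face lies on x=0, from y=0 to -0.50 m; the short stop's face on y=0, from x=0 to -0.12 m. Work space: negative x and y, on the bare bench. Fully home, the long blank's origin is at x=-0.025, y=-0.075 m here
- short_blank: a short square wood blank, 50 x 100 x 50 mm high, lying beside the long one in the same wood; bystander. Origin at the centre of its underside, y along its length
- head_a: a small turned wooden doll head standing on its foot, 46 mm across, 48 mm high, near the short stop; bystander. Origin at the centre of its underside
- head_b: a second doll head of the same shape and size (46 mm across, 48 mm high), on the robot's side of the blanks, about half-way between them; bystander. Origin at the centre of its underside
- doll_body: a turned wooden doll body standing to the left of the short stop, 56 mm across, 96 mm high; bystander. Origin at the centre of its underside
- wax_tin: a round metal tin, 70 mm across, 55 mm high, behind the rail; bystander. Origin at the centre of its underside
- gauge: a marking gauge standing on its stock to the left, near the robot: a 65 mm wide stock with a 200 mm stem, 62 mm high; bystander. Origin at the underside of the stock
- mallet: a round-headed wooden mallet lying to the left, 200 mm long, 56 mm high; bystander. Origin on the bench below its handle, x towards the head
- gouge: a turning gouge lying to the right, 285 mm long, 27 mm high; bystander. Origin on the bench near the ferrule, x towards the blade
Things that resemble listed ones, but are neither listed nor needed, are in the scene too. Leave any pink or yellow look-alike of the long_blank alone.

How it is judged:
By the outcome, as a careful person would: the job done as asked, in the order asked, and still so for the second after the job is handed in, with the robot touching nothing.
It also fails if it takes over 61 s, if anything falls off the work surface, if the arm or the gripper's body presses on something with over 40 N, if the wrist force passes 120 N, or if a joint passes its speed limit or range.

## Working session

There is one attempt and no reset: what is moved stays moved. The work goes in short steps, Python scripts to look and compute and a tool call to move; the robot and the scene stay as the last step left them, time stands still between calls to the robot, and variables do not carry over. Pictures are saved under pics/ and viewed, and the job is handed in when it is done.

Besides the shell and the picture viewer there is one more tool, called as name(argument=value, ...) on one line, values as JSON. servo_tool: Moves the arm, as the interface text tells. Its arguments: {"type":"object","properties":{"plan":{"type":"string"},"grip_force":{"type":"number"}},"required":["plan"]}

```bash
mkdir -p pics
python3 - <<'E'
from workcell import *
import cv2,numpy as np
for n in("top","side"):
    p,d=camera(n); cv2.imwrite(f"pics/{n}0.png",p[:,:,::-1]); np.save(f"{n}0.npy",d); np.save(f"{n}0c.npy",p)
    i=camera_info(n); print(n,i)
s=get_state();print({k:np.round(v,3) for k,v in s.items()})
E
```

```text
top {'fx': 486.8651053736278, 'fy': 486.8651053736278, 'cx': 316.919262440329, 'cy': 209.16802038162746, 'camera_from_world': array([[-1.52797943e-02, -9.99725785e-01, -1.77449371e-02,
         2.39073128e+01],
       [-9.92809344e-01,  1.72766020e-02, -1.18453048e-01,
         6.01193989e+02],
       [ 1.18727138e-01,  1.58074012e-02, -9.92801084e-01,
         1.55897339e+03],
       [ 0.00000000e+00,  0.00000000e+00,  0.00000000e+00,
         1.00000000e+00]])}
side {'fx': 368.8253502858538, 'fy': 368.8253502858538, 'cx': 316.85832402215925, 'cy': 192.91646212001157, 'camera_from_world': array([[-8.36716738e-01, -5.47597383e-01, -6.49657851e-03,
         4.69384891e+02],
       [-3.13416879e-01,  4.88554766e-01, -8.14299761e-01,
         1.99753562e+02],
       [ 4.49082352e-01, -6.79302103e-01, -5.80408213e-01,
         9.33576838e+02],
       [ 0.00000000e+00,  0.00000000e+00,  0.00000000e+00,
         1.00000000e+00]])}
{'clock': np.float64(0.1), 'q': array([-1.477,  0.313,  1.498,  0.   ,  1.331, -0.223]), 'joint_velocities': array([-0.   , -0.003, -0.002, -0.001,  0.   , -0.001]), 'joint_efforts': array([ 2.0000e-03, -4.1290e+01, -2.6014e+01, -0.0000e+00,  3.0000e-03,
       -0.0000e+00]), 'tool_pos': array([ 163.494, -498.607,  192.18 ]), 'eef_rot': array([ 0.974,  1.343, -0.972]), 'contact_force': array([ 0.36 ,  0.281, -0.138]), 'ft_torque': array([0.021, 0.009, 0.066]), 'gripper_width': np.float64(85.242)}
```

View pics/top0.png

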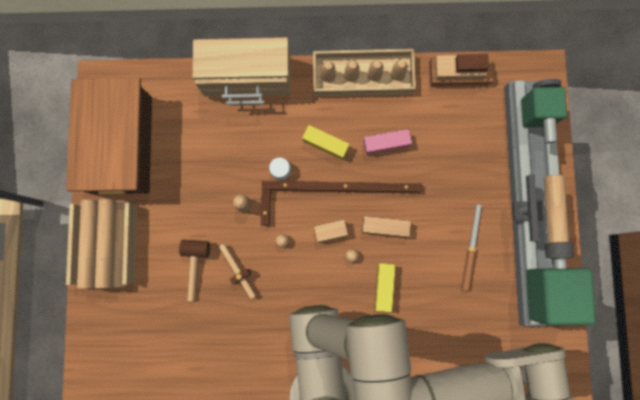

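View pics/side0.png

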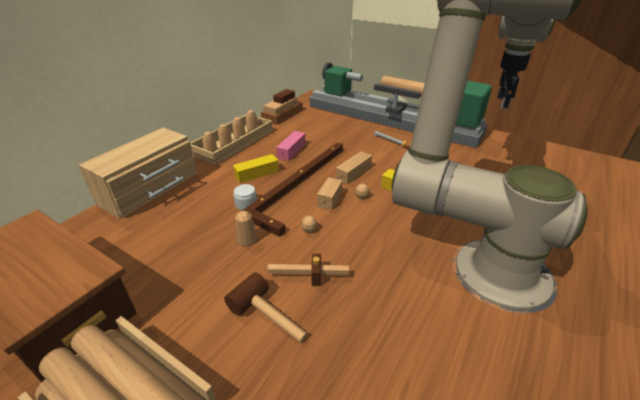

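```bash
cat > h.py <<'E'
import numpy as np,cv2
from workcell import camera_info,camera
def pts(n,d):
    i=camera_info(n);T=np.linalg.inv(i["camera_from_world"])
    v,u=np.mgrid[0:400,0:640]
    P=np.stack([(u-i["cx"])/i["fx"]*d,(v-i["cy"])/i["fy"]*d,d,np.ones_like(d)],-1)
    return (P@T.T)[...,:3]
E
python3 - <<'E'
from h import *
d=np.load("top0.npy").astype(float);c=np.load("top0c.npy");W=pts("top",d)
X,Y,Z=W[...,0],W[...,1],W[...,2]
print("bench z",np.median(Z[200:215,300:400]))
roi=np.zeros(Z.shape,bool);roi[150:275,225:430]=1
def comp(lo,hi):
    m=(roi&(Z>lo)&(Z<hi)).astype(np.uint8)
    n,l,st,ce=cv2.connectedComponentsWithStats(m)
    for k in range(1,n):
        if st[k,4]<15:continue
        q=l==k;p=np.c_[X[q],Y[q]].astype(np.float32)
        r=cv2.minAreaRect(p)
        print(lo,st[k],"z",Z[q].mean().round(1),Z[q].max().round(1),"rect",np.round(cv2.boxPoints(r)).tolist(),np.round(r[0],1),np.round(r[1],1),"xr",p[:,0].min().round(),p[:,0].max().round(),"yr",p[:,1].min().round(),p[:,1].max().round())
comp(44,200);print();comp(22,38)
b=cv2.resize(c[150:275,225:430,::-1],None,fx=3.9,fy=3.9,interpolation=cv2.INTER_CUBIC);cv2.imwrite("pics/crop0.png",b)
E
```

```text
bench z -0.9380949257263183
44 [327 150  19   8  76] z 49.2 56.2 rect [[771.0, -81.0], [795.0, -82.0], [797.0, -22.0], [773.0, -22.0]] [784.3 -51.6] [59.4 23.9] xr 772.0 796.0 yr -82.0 -22.0
44 [366 150  10   3  15] z 49.1 52.8 rect [[787.0, -150.0], [792.0, -180.0], [797.0, -179.0], [792.0, -150.0]] [ 792.1 -165. ] [ 5.1 30.1] xr 787.0 794.0 yr -180.0 -150.0
44 [269 158  21  21 315] z 53.3 63.4 rect [[694.0, 136.0], [742.0, 92.0], [785.0, 138.0], [737.0, 182.0]] [739.3 137. ] [62.8 65.1] xr 706.0 771.0 yr 104.0 170.0
44 [233 195  16  16 200] z 83.1 102.8 rect [[599.0, 280.0], [602.0, 236.0], [647.0, 238.0], [645.0, 282.0]] [623.3 259. ] [45.7 44.4] xr 600.0 647.0 yr 237.0 281.0
44 [363 217  47  20 655] z 49.6 60.5 rect [[507.0, -280.0], [556.0, -286.0], [574.0, -137.0], [525.0, -131.0]] [ 540.5 -208.2] [150.1  50.2] xr 508.0 572.0 yr -283.0 -134.0
44 [314 220  33  22 438] z 49.5 58.6 rect [[495.0, 16.0], [515.0, -81.0], [564.0, -71.0], [544.0, 26.0]] [529.5 -27.4] [50.3 99.6] xr 497.0 563.0 yr -79.0 24.0
44 [276 237   9   8  33] z 47.2 54.2 rect [[486.0, 126.0], [507.0, 120.0], [513
[... 872 characters left out ...]
6] [531.9 147.2] xr 553.0 700.0 yr -330.0 203.0
22 [239 205  12   8  16] z 30.2 37.7 rect [[592.0, 267.0], [611.0, 232.0], [620.0, 237.0], [601.0, 271.0]] [606.  251.8] [10.  39.2] xr 598.0 620.0 yr 236.0 271.0
22 [275 234  14  14  59] z 31.4 37.7 rect [[480.0, 111.0], [522.0, 111.0], [523.0, 153.0], [480.0, 154.0]] [501.3 132. ] [42.5 42.8] xr 480.0 523.0 yr 111.0 153.0
22 [225 248  15  26 132] z 31.3 37.1 rect [[394.0, 282.0], [403.0, 268.0], [480.0, 316.0], [471.0, 330.0]] [436.9 299. ] [90.6 16.9] xr 398.0 480.0 yr 270.0 317.0
22 [345 249  10  14  43] z 32.4 37.9 rect [[428.0, -103.0], [470.0, -104.0], [470.0, -75.0], [428.0, -74.0]] [449. -89.] [29.2 42.2] xr 428.0 470.0 yr -104.0 -74.0
```

View pics/crop0.png

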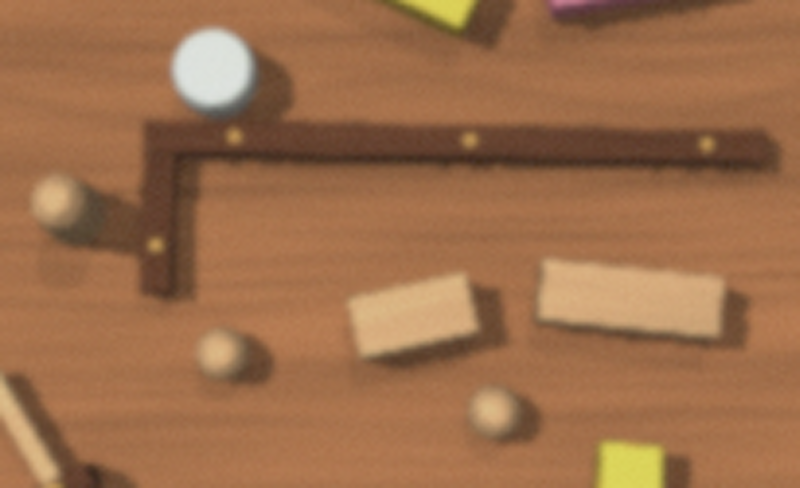

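```bash
cat >> h.py <<'E'
def corner(d,c):
    # project pixels to plane z=30 from colour (dark) and depth
    W=pts("top",d);X,Y,Z=W[...,0],W[...,1],W[...,2]
    m=(abs(Z-30)<9)&(np.arange(400)[:,None]<230)&(np.arange(400)[:,None]>175)
    u=np.arange(640)[None,:]
    r=m&(u>275)&(u<425)&(np.arange(400)[:,None]<197)
    p=np.c_[X[r],Y[r]]
    # bins in Y, min X & max X
    res=[]
    for y0 in range(-300,100,12):
        s=p[(p[:,1]>y0)&(p[:,1]<y0+12)]
        if len(s)>3: res.append((y0+6,s[:,0].min(),s[:,0].max(),np.median(s[:,0])))
    res=np.array(res)
    s=m&(u>255)&(u<278)&(np.arange(400)[:,None]>198)
    q=np.c_[X[s],Y[s]]
    return res,q,p
E
python3 - <<'E'
from h import *
d=np.load("top0.npy").astype(float);c=np.load("top0c.npy")
r,q,p=corner(d,c)
for k in (1,2,3): print(k,np.polyfit(r[:,0],r[:,k],1))
print(p[:,1].min(),p[:,1].max(),p[:,0].min())
print("minAreaRect rail",cv2.minAreaRect(p.astype(np.float32)),"stop",cv2.boxPoints(cv2.minAreaRect(q.astype(np.float32))))
# x bins stop
for x0 in range(550,660,12):
    s=q[(q[:,0]>x0)&(q[:,0]<x0+12)]
    if len(s): print(x0+6,s[:,1].min().round(1),s[:,1].max().round(1),len(s))
E
```

```text
1 [3.48817567e-02 6.66641687e+02]
2 [3.33781313e-02 6.93457612e+02]
3 [3.63976578e-02 6.80321236e+02]
-330.39239424811984 149.34905839766873 656.3330088930961
minAreaRect rail ((677.5841674804688, -90.85067749023438), (480.2847595214844, 46.15892028808594), 85.80888366699219) stop [[552.7204  175.41678]
 [639.98065 172.81024]
 [640.84357 201.69754]
 [553.5833  204.30408]]
556 175.7 202.5 25
568 174.8 202.8 35
580 175.0 202.6 30
592 175.7 202.5 33
604 175.1 202.7 34
616 174.9 199.0 24
628 175.1 199.3 30
640 172.9 199.0 18
```

```bash
cat >> h.py <<'E'
from scipy.spatial.transform import Rotation as R
def st():
    from workcell import get_state
    s=get_state();M=R.from_rotvec(s["eef_rot"]).as_matrix()
    z=M[:,2]; print("t",s["clock"],"tcp",np.round(s["tool_pos"],1),"jaw ang",round(float(np.arctan2(z[1],z[0])),3),"x",np.round(M[:,0],2),"F",np.round(s["contact_force"],1),"w",s["gripper_width"],"q",np.round(s["q"],2))
    return s
E
python3 -c "
from h import *
st()"
```

```text
t 0.1 tcp [ 163.5 -498.6  192.2] jaw ang -1.254 x [-0.  0. -1.] F [ 0.4  0.3 -0.1] w 85.24153025006548 q [-1.48  0.31  1.5   0.    1.33 -0.22]
```

servo_tool(plan="6 6 0 -0.1 0;12 12 0 -0.2 0;18 18 0 -0.3 0;24 24 0 -0.4 0;30.6 29.9 -2 -0.436 0;30.6 29.9 -4 -0.436 0;30.6 29.9 -4 -0.436 0;30.6 29.9 -4 -0.436 0;30.6 29.9 -4 -0.436 0;30.6 29.9 -4 -0.436 0;30.6 29.9 -4 -0.436 0")

```text
clock: 1.48
tool_pos: [469.1, -200.5, 152.5]
eef_rot: [1.299, 1.15, -1.297]
contact_force: [0.3, -0.6, -0.4]
gripper_width: 85.5
```

```bash
python3 -c "
from h import *
st()"
```

```text
t 1.475 tcp [ 469.1 -200.5  152.5] jaw ang -1.692 x [ 0.  0. -1.] F [ 0.3 -0.6 -0.4] w 85.48604119127442 q [-0.63  0.32  1.6   0.    1.22  1.06]
```

servo_tool(plan="0 -0.3 -5 0 0;0 -0.3 -9 0 0;0 -0.3 -12 0 0;0 -0.3 -13.5 0 0;0 -0.3 -14.4 0 0;0 -0.3 -14.4 0 0;0 -0.3 -14.4 0 0")

```text
clock: 2.35
tool_pos: [469.6, -203.8, 9.4]
eef_rot: [1.299, 1.148, -1.296]
contact_force: [0.4, 0.2, -0.7]
gripper_width: 85.5
```

Run:
```python
from h import *
st()
p,d=camera("side");cv2.imwrite("pics/s1.png",cv2.resize(p[100:260,200:500,::-1],None,fx=2.6,fy=2.6))
```

```text
t 2.35 tcp [ 469.6 -203.8    9.4] jaw ang -1.692 x [ 0. -0. -1.] F [ 0.4  0.2 -0.7] w 85.45573844604904 q [-0.64  0.51  1.74  0.    0.89  1.05]
```

View pics/s1.png

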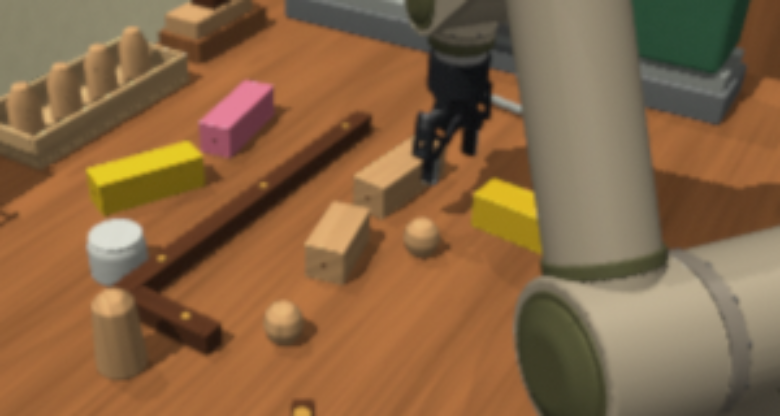

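servo_tool(plan="1.2 0 0 0 0;2.2 0 0 0 0;2.8 0 0 0 0;3.2 0 0 0 0;3.6 0 0 0 0;4.2 0 0 0 0;5 0 0 0.01 0;5.8 0 0 0.02 0;6.6 0 0 0.03 0;7.4 0 0 0.04 0;8.2 0 0 0.05 0;9 0 0 0.06 0;9.8 0 0 0.07 0;10.6 0 0 0.08 0;11.2 0 0 0.085 0;11.8 0 0 0.085 0;12.2 0 0 0.085 0;12.2 0 0 0.085 0")

```text
clock: 4.65
tool_pos: [591.7, -203.8, 9.3]
eef_rot: [1.236, 1.191, -1.234]
contact_force: [-0.7, -0.1, 0.6]
gripper_width: 85.4
```

```bash
cat >> h.py <<'E'
def blanks(n):
    p,d=camera("top");d=d.astype(float);W=pts("top",d);X,Y,Z=W[...,0],W[...,1],W[...,2]
    cv2.imwrite(f"pics/{n}.png",cv2.resize(p[150:275,225:430,::-1],None,fx=3.9,fy=3.9,interpolation=cv2.INTER_CUBIC))
    hsv=cv2.cvtColor(p,cv2.COLOR_RGB2HSV)
    m=((Z>42)&(Z<62)&(X>425)&(X<690)&(Y>-330)&(Y<165)).astype(np.uint8)
    k,l,s,ce=cv2.connectedComponentsWithStats(m)
    for j in range(1,k):
        if s[j,4]<25:continue
        q=l==j;r=cv2.minAreaRect(np.c_[X[q],Y[q]].astype(np.float32))
        print(s[j].tolist(),"c",np.round(r[0],1),"size",np.round(r[1],1),"ang",round(r[2],1),"box",np.round(cv2.boxPoints(r)).tolist())
E
python3 - <<'E'
from h import *
st(); blanks("b1")
E
```

```text
t 4.65 tcp [ 591.7 -203.8    9.3] jaw ang -1.606 x [ 0. -0. -1.] F [-0.7 -0.1  0.6] w 85.42904101073792 q [-0.52  0.71  1.37  0.    1.05  1.09]
[314, 220, 33, 22, 464] c [529.4 -27.3] size [49.9 99.4] ang 11.9 box [[495.0, 16.0], [515.0, -81.0], [564.0, -71.0], [544.0, 26.0]]
[277, 236, 10, 9, 57] c [501.9 130.2] size [29.  26.1] ang 88.0 box [[488.0, 116.0], [514.0, 115.0], [515.0, 144.0], [489.0, 145.0]]
```

View pics/b1.png

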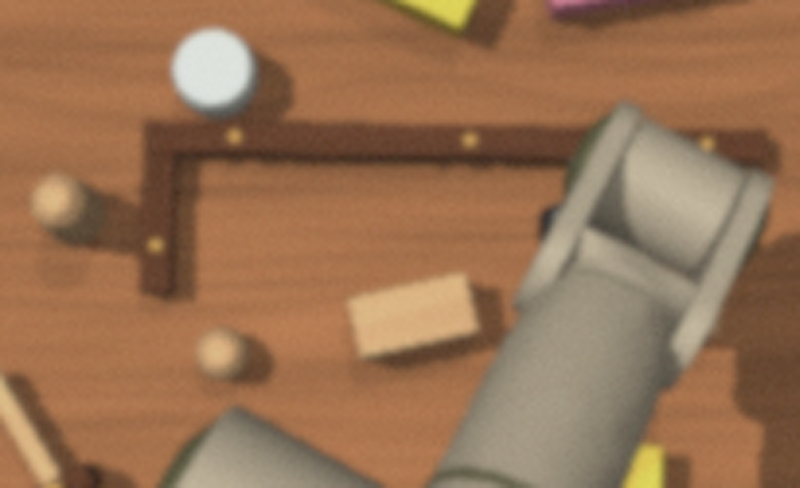

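servo_tool(plan="0.2 0 0 0 0;0.4 0 0 0 0;0.5 0 0 0 0;0.6 0 0 0 0;0.7 0 0 0 0;0.7 0 0 0 0")

```text
clock: 5.45
tool_pos: [598.5, -203.8, 9.3]
eef_rot: [1.236, 1.191, -1.234]
contact_force: [-0.2, 0.9, 0.8]
gripper_width: 85.2
```

servo_tool(plan="0.1 0 0 0 0;0.2 0 0 0 0;0.3 0 0 0 0;0.3 0 0 0 0")

```text
clock: 5.95
tool_pos: [601.6, -203.7, 9.3]
eef_rot: [1.236, 1.191, -1.234]
contact_force: [0.5, 0.0, -0.9]
gripper_width: 85.7
```

Run:
```python
from h import *
p,d=camera("side");cv2.imwrite("pics/s2.png",cv2.resize(p[100:260,250:480,::-1],None,fx=3.4,fy=3.4,interpolation=cv2.INTER_CUBIC))
```

```text
(no output)
```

View pics/s2.png

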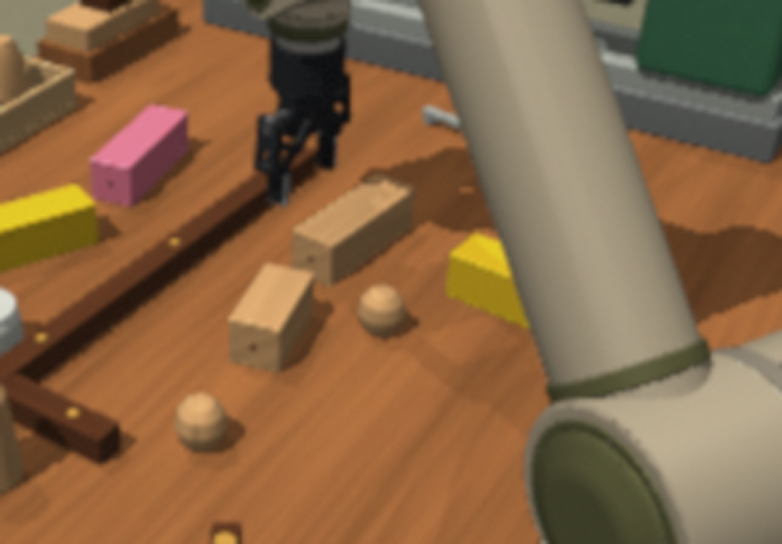

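Run:
```python
from h import *
from workcell import get_state
i=camera_info("side");T=i["camera_from_world"]
def pr(P):
    c=T@np.r_[P,1];return np.round([i["fx"]*c[0]/c[2]+i["cx"],i["fy"]*c[1]/c[2]+i["cy"]],1)
for P in [(601,-204,9),(601,-160,20),(601,-247,20),(469,-160,22),(540,-208,50),(574,-137,50),(525,-131,50),(556,-286,50),(544,26,50),(666,172,30)]: print(P,pr(P))
p,d=camera("side");W=pts("side",d.astype(float))
X,Y,Z=W[...,0],W[...,1],W[...,2]
for u,v in [(332,156),(331,150),(346,145),(347,148),(345,165),(360,160),(365,158),(329,186-10)]: print(u,v,p[v,u],np.round(W[v,u]))
b=Z[100:260,250:480]; print()
# dark gripper points lowest
dark=(p.max(-1)<70)
sel=dark&(Y<-100)&(Y>-320)&(Z<140)&(Z>35)&(X>450)
print(np.sum(sel)); 
if sel.any():
    print(np.round(np.c_[X[sel],Y[sel],Z[sel]][np.argsort(Z[sel])][:40:3]))
```

```text
(601, -204, 9) [338.4 166.5]
(601, -160, 20) [332.2 169.4]
(601, -247, 20) [344.4 158.9]
(469, -160, 22) [365.8 180. ]
(540, -208, 50) [354.4 160.9]
(574, -137, 50) [335.6 167.1]
(525, -131, 50) [347.3 172.1]
(556, -286, 50) [360.7 150.5]
(544, 26, 50) [316.7 193.3]
(666, 172, 30) [255.7 209.9]
332 156 [30 30 30] [ 599. -153.   78.]
331 150 [20 20 22] [ 591. -133.  113.]
346 145 [15 15 15] [ 597. -247.   78.]
347 148 [33 27 21] [ 592. -246.   68.]
345 165 [196 151 101] [ 554. -166.   50.]
360 160 [202 155 104] [ 525. -221.   52.]
365 158 [207 159 106] [ 518. -246.   50.]
329 176 [164 106  61] [ 603. -143.    1.]

295
[[ 607. -154.   63.]
 [ 608. -246.   64.]
 [ 600. -246.   66.]
 [ 606. -249.   67.]
 [ 609. -150.   69.]
 [ 605. -150.   70.]
 [ 598. -153.   71.]
 [ 606. -152.   72.]
 [ 595. -154.   75.]
 [ 592. -246.   76.]
 [ 606. -152.   76.]
 [ 608. -244.   77.]
 [ 607. -147.   78.]
 [ 595. -161.   79.]]
```

Run:
```python
from h import *
from workcell import get_state
p,d=camera("side");W=pts("side",d.astype(float))
for v in range(146,172,2): print(v,[ (u,p[v,u].tolist(),np.round(W[v,u]).tolist()) for u in (330,333)])
p,d=camera("top");W=pts("top",d.astype(float))
for v in range(180,225,4): print(v,[ (u,p[v,u].tolist(),np.round(W[v,u]).tolist()) for u in (365,368,371)])
```

```text
146 [(330, [24, 25, 26], [595.0, -132.0, 127.0]), (333, [51, 34, 26], [593.0, -148.0, 121.0])]
148 [(330, [25, 26, 27], [595.0, -132.0, 120.0]), (333, [24, 21, 21], [592.0, -147.0, 114.0])]
150 [(330, [22, 24, 24], [594.0, -131.0, 113.0]), (333, [20, 21, 21], [593.0, -149.0, 105.0])]
152 [(330, [18, 18, 19], [605.0, -150.0, 93.0]), (333, [49, 48, 46], [595.0, -154.0, 94.0])]
154 [(330, [16, 16, 17], [602.0, -145.0, 89.0]), (333, [53, 53, 51], [594.0, -151.0, 88.0])]
156 [(330, [21, 22, 23], [608.0, -155.0, 74.0]), (333, [56, 55, 53], [596.0, -156.0, 77.0])]
158 [(330, [32, 31, 31], [602.0, -146.0, 73.0]), (333, [71, 70, 67], [595.0, -154.0, 71.0])]
160 [(330, [80, 56, 39], [658.0, -238.0, 1.0]), (333, [108, 85, 69], [649.0, -245.0, 1.0])]
162 [(330, [134, 86, 48], [649.0, -223.0, 3.0]), (333, [149, 94, 54], [641.0, -233.0, 1.0])]
164 [(330, [147, 93, 53], [643.0, -215.0, 1.0]), (333, [161, 102, 58], [635.0, -223.0, -1.0])]
166 [(330, [157, 100, 57], [636.0, -204.0, -0.0]), (333, [170, 107, 61], [629.0, -212.0, -2.0])]
168 [(330, [166, 105, 60], [629.0, -191.0, 1.0]), (333, [170, 108,
[... 1163 characters left out ...]
 395.0]), (368, [186, 173, 149], [560.0, -121.0, 390.0]), (371, [168, 158, 135], [560.0, -129.0, 387.0])]
212 [(365, [191, 180, 156], [550.0, -114.0, 387.0]), (368, [191, 178, 155], [549.0, -121.0, 396.0]), (371, [119, 112, 96], [551.0, -130.0, 376.0])]
216 [(365, [182, 170, 147], [540.0, -114.0, 385.0]), (368, [142, 133, 115], [541.0, -122.0, 375.0]), (371, [137, 130, 110], [540.0, -129.0, 388.0])]
220 [(365, [146, 137, 118], [529.0, -113.0, 389.0]), (368, [144, 133, 115], [528.0, -120.0, 399.0]), (371, [157, 146, 127], [528.0, -127.0, 404.0])]
224 [(365, [143, 135, 117], [517.0, -111.0, 413.0]), (368, [154, 145, 124], [517.0, -118.0, 414.0]), (371, [157, 146, 126], [517.0, -125.0, 418.0])]
```

servo_tool(plan="0 0 2 0 0;-2 0 3 0 0;-7 0 3 -0.085 0;-12 0 3 -0.085 0;-13.2 0 2 -0.085 0;-13.2 0 0 -0.085 0;-13.2 0 -1 -0.085 0;-13.2 0 -2 -0.085 0;-13.2 0 -2 -0.085 0;-13.2 0 -2 -0.085 0")

```text
clock: 7.4
tool_pos: [469.9, -203.9, -10.4]
eef_rot: [1.298, 1.148, -1.296]
contact_force: [-0.1, -0.1, -0.9]
gripper_width: 85.5
```

```bash
cat >> h.py <<'E'
def tips(n):
    p,d=camera("side");W=pts("side",d.astype(float))
    s=st()["tool_pos"];X,Y,Z=W[...,0],W[...,1],W[...,2]
    g=(p.max(-1).astype(int)-p.min(-1)<25)&(abs(X-s[0])<30)&(abs(Y-s[1])<75)&(Z>5)&(Z<130)
    for nm,h in(("left",Y>s[1]),("right",Y<s[1])):
        q=g&h;
        if q.sum()>5:
            P=W[q];o=np.argsort(P[:,2]);print(nm,q.sum(),np.round(P[o[:4]]).tolist(),"xm",np.round(np.median(P[o[:15]],0)))
    cv2.imwrite(f"pics/{n}.png",cv2.resize(p[100:260,230:460,::-1],None,fx=3.4,fy=3.4,interpolation=cv2.INTER_CUBIC))
E
python3 - <<'E'
from h import *
tips("s3")
E
```

```text
t 7.45 tcp [ 469.9 -203.9  -10.3] jaw ang -1.691 x [ 0. -0. -1.] F [ 0.6 -0.3 -0.3] w 85.46264211069229 q [-0.64  0.54  1.75  0.    0.84  1.05]
left 197 [[470.0, -153.0, 46.0], [486.0, -154.0, 47.0], [466.0, -152.0, 48.0], [471.0, -154.0, 49.0]] xm [ 471. -153.   51.]
right 128 [[467.0, -245.0, 46.0], [459.0, -245.0, 49.0], [462.0, -242.0, 49.0], [465.0, -248.0, 50.0]] xm [ 462. -245.   54.]
```

View pics/s3.png

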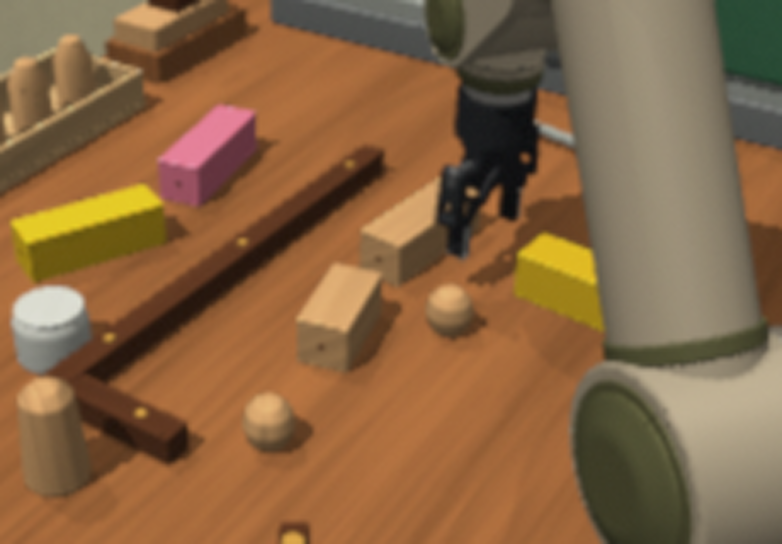

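servo_tool(plan="0 0 -0.8 0 0;0 0 -1.4 0 0;0 0 -1.9 0 0;0 0 -2.2 0 0;0 0 -2.4 0 0;0 0 -2.4 0 0;0 0 -2.4 0 0")

```text
clock: 8.32
tool_pos: [470.0, -204.0, -34.2]
eef_rot: [1.298, 1.147, -1.296]
contact_force: [0.7, 1.0, 0.2]
gripper_width: 85.4
```

Run:
```python
from h import *
tips("s4")
```

```text
t 8.375 tcp [ 469.9 -203.9  -34.2] jaw ang -1.691 x [ 0. -0. -1.] F [-0.6 -0.3 -0.3] w 85.4675793144064 q [-0.64  0.59  1.76  0.    0.79  1.05]
left 306 [[468.0, -153.0, 22.0], [468.0, -160.0, 23.0], [470.0, -155.0, 25.0], [471.0, -150.0, 27.0]] xm [ 470. -151.   31.]
right 148 [[465.0, -245.0, 23.0], [461.0, -246.0, 23.0], [455.0, -249.0, 24.0], [469.0, -247.0, 24.0]] xm [ 462. -247.   28.]
```

View pics/s4.png

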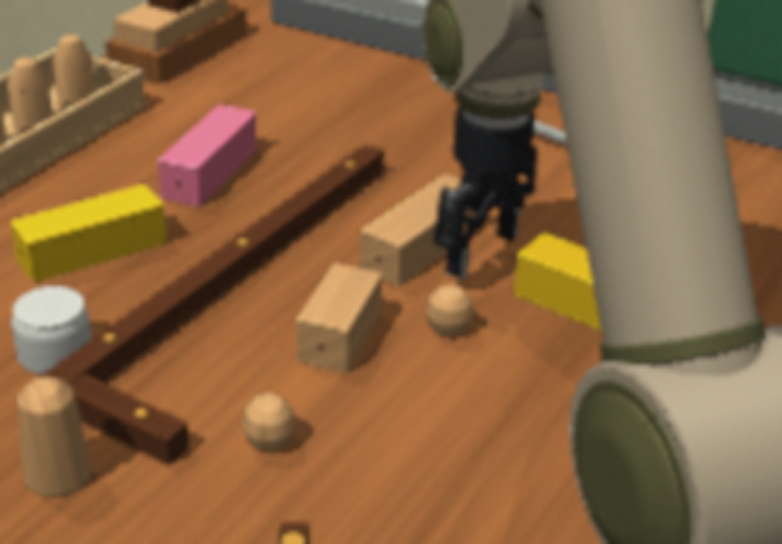

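servo_tool(plan="1.2 0 0 0 0;2.2 0 0 0 0;2.8 0 0 0 0;3.2 0 0 0 0;3.6 0 0 0 0;4 0 0 0 0;4.5 0 0 0 0;5 0 0 0 0;5.5 0 0 0 0;6 0 0 0 0;6 0 0 0 0")

```text
clock: 9.75
tool_pos: [530.5, -204.0, -34.1]
eef_rot: [1.298, 1.146, -1.295]
contact_force: [1.1, 0.1, -0.3]
gripper_width: 85.2
```

Run:
```python
from h import *
tips("s5")
```

```text
t 9.8 tcp [ 530.3 -204.   -34.1] jaw ang -1.691 x [ 0. -0. -1.] F [0.8 0.4 0.4] w 85.2423176206058 q [-0.57  0.68  1.59  0.    0.87  1.12]
left 297 [[544.0, -195.0, 6.0], [543.0, -157.0, 18.0], [531.0, -155.0, 19.0], [537.0, -153.0, 22.0]] xm [ 534. -153.   27.]
right 169 [[524.0, -247.0, 18.0], [533.0, -248.0, 19.0], [517.0, -249.0, 20.0], [525.0, -247.0, 23.0]] xm [ 524. -246.   26.]
```

View pics/s5.png

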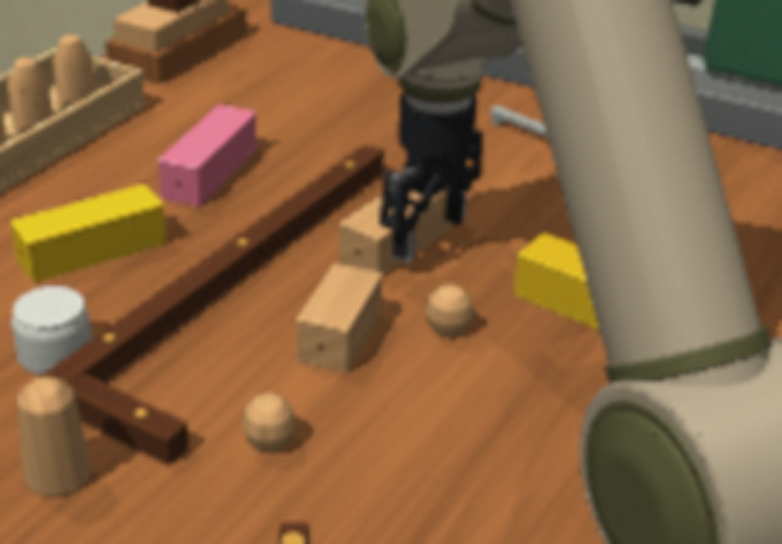

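servo_tool(plan="0.6 0 0 0.01 0;1.2 0 0 0.02 0;1.8 0 0 0.03 0;2.4 0 0 0.04 0;3 0 0 0.05 0;3.6 0 0 0.06 0;4.2 0 0 0.07 0;4.8 0 0 0.085 0;5.4 0 0 0.085 0;5.8 0 0 0.085 0;6.1 0 0 0.085 0;6.4 0 0 0.085 0;6.6 0 0 0.085 0;6.8 0 0 0.085 0;6.8 0 0 0.085 0")

```text
clock: 11.68
tool_pos: [598.6, -204.0, -34.1]
eef_rot: [1.237, 1.189, -1.233]
contact_force: [0.0, 0.4, 0.9]
gripper_width: 85.6
```

Run:
```python
from h import *
tips("s6")
```

```text
t 11.725 tcp [ 598.6 -204.   -34.1] jaw ang -1.606 x [ 0. -0. -1.] F [ 0.4 -0.3  0.2] w 85.09850317009978 q [-0.51  0.79  1.37  0.    0.98  1.09]
left 281 [[611.0, -197.0, 7.0], [612.0, -198.0, 11.0], [611.0, -195.0, 17.0], [612.0, -198.0, 19.0]] xm [ 598. -155.   23.]
right 152 [[605.0, -251.0, 16.0], [598.0, -245.0, 21.0], [588.0, -250.0, 22.0], [600.0, -249.0, 23.0]] xm [ 593. -248.   26.]
```

View pics/s6.png

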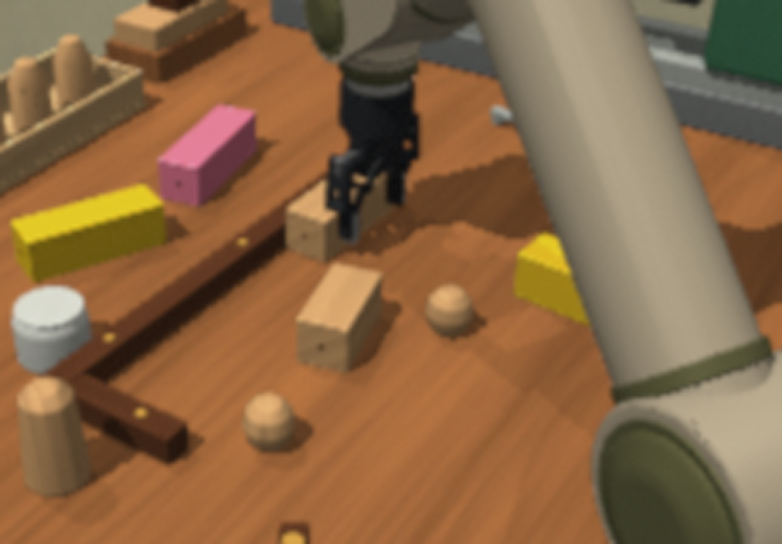

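Near the rail; press gently until contact shows.

servo_tool(plan="0.1 0 0 0 0;0.2 0 0 0 0;0.3 0 0 0 0;0.3 0 0 0 0")

```text
clock: 12.22
tool_pos: [600.0, -204.0, -34.1]
eef_rot: [1.235, 1.192, -1.235]
contact_force: [-10.8, -0.1, 7.5]
gripper_width: 85.4
```

servo_tool(plan="-1.5 0 0 0 0;-3 0 0 0 0;-3 0 4 0 0;-3 0 9 0 100;-3 -6 14 0 255;-3 -12 15 0 255;-3 -14 15 0 255;-3 -14 15 0 255;-3 -14 15 0 255")

```text
clock: 13.35
tool_pos: [570.0, -343.2, 115.6]
eef_rot: [1.235, 1.193, -1.235]
contact_force: [0.6, -0.3, -0.9]
gripper_width: -0.1
```

Run:
```python
from h import *
st(); blanks("b2")
p,d=camera("side");cv2.imwrite("pics/s7.png",p[60:260,180:480,::-1].repeat(2,0).repeat(2,1))
```

```text
t 13.35 tcp [ 570.  -343.2  115.6] jaw ang -1.605 x [-0.  0. -1.] F [ 0.6 -0.3 -0.9] w -0.07656956842095211 q [-0.72  0.69  1.12  0.    1.33  0.89]
[361, 190, 47, 16, 696] c [ 634.5 -205.2] size [150.2  51. ] ang 88.2 box [[607.0, -279.0], [658.0, -281.0], [662.0, -131.0], [611.0, -129.0]]
[314, 220, 33, 22, 458] c [529.6 -27.4] size [50.2 99.6] ang 11.3 box [[495.0, 17.0], [515.0, -81.0], [564.0, -71.0], [544.0, 26.0]]
[275, 235, 11, 11, 51] c [501.9 135. ] size [32.1 32.5] ang 90.0 box [[486.0, 119.0], [518.0, 119.0], [518.0, 151.0], [486.0, 151.0]]
[347, 251, 10, 10, 57] c [448.  -95.2] size [27.4 28.7] ang 17.0 box [[431.0, -85.0], [439.0, -113.0], [465.0, -105.0], [457.0, -78.0]]
```

View pics/b2.png

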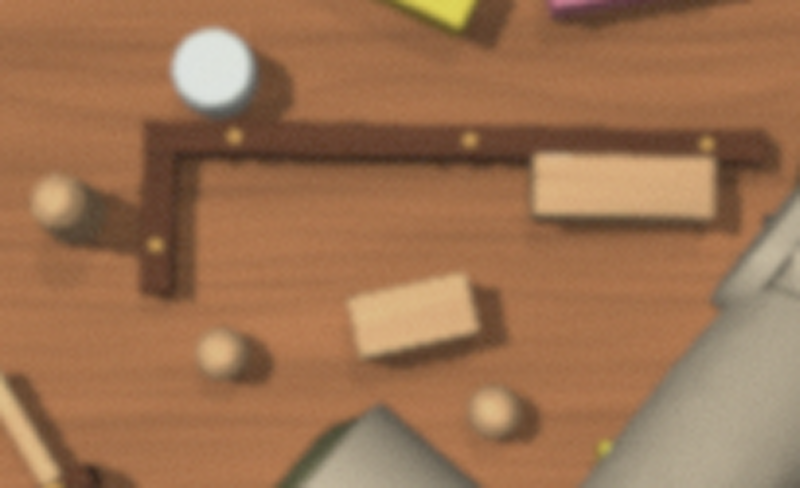

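View pics/s7.png

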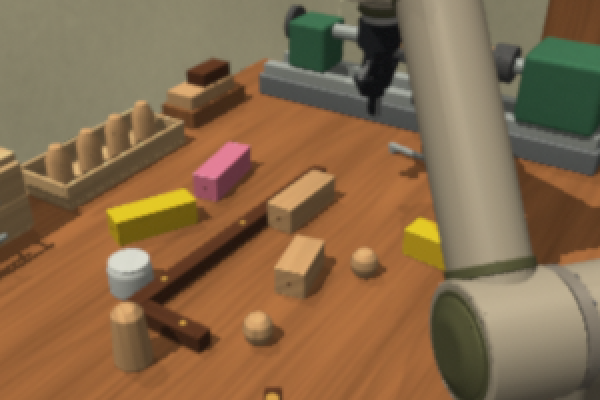

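servo_tool(plan="4 2 -3 0 255;6.2 2.8 -6 0 255;6.2 2.8 -10 0 255;6.2 2.8 -12 0 255;6.2 2.8 -13.5 0 255;6.2 2.8 -14.2 0 255;6.2 2.8 -14.2 0 255;6.2 2.8 -14.2 0 255")

```text
clock: 14.45
tool_pos: [632.7, -315.2, -25.0]
eef_rot: [1.234, 1.191, -1.234]
contact_force: [0.6, -0.1, -0.5]
gripper_width: 0.5
```

Run:
```python
from h import *
tips("s8")
```

```text
t 14.5 tcp [ 632.6 -315.2  -25.1] jaw ang -1.605 x [ 0. -0. -1.] F [-0.5 -0.4  0.6] w 0.177463240651212 q [-0.63  0.92  1.07  0.    1.15  0.98]
left 199 [[623.0, -313.0, 20.0], [623.0, -313.0, 24.0], [623.0, -313.0, 28.0], [623.0, -313.0, 33.0]] xm [ 626. -309.   38.]
right 83 [[622.0, -315.0, 54.0], [624.0, -320.0, 55.0], [623.0, -325.0, 58.0], [623.0, -318.0, 60.0]] xm [ 623. -323.   65.]
```

View pics/s8.png

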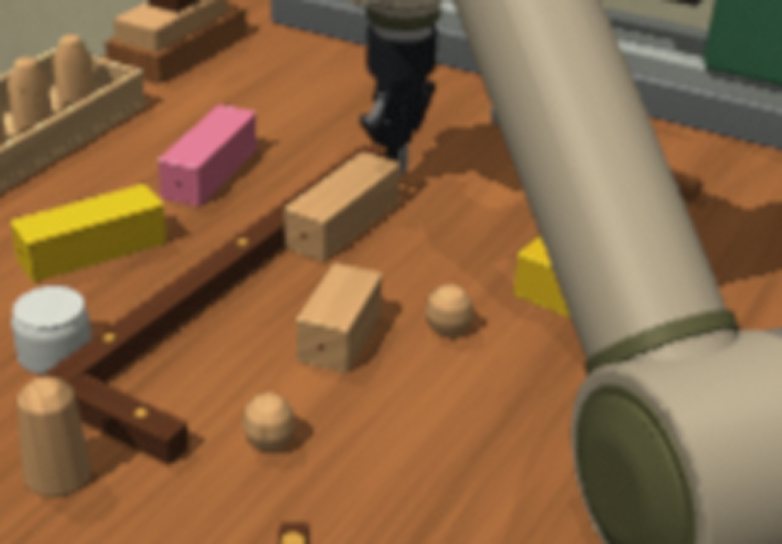

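servo_tool(plan="0 0.8 0 0 255;0.05 1.4 0 0 255;0.05 1.9 0 0 255;0.1 2.4 0 0 255;0.1 3 0 0 255;0.15 3.8 0 0 255;0.15 4.6 0 0 255;0.2 5.4 0 0 255;0.2 6.2 0 0 255;0.25 7 0 0 255;0.25 7.8 0 0 255;0.3 8.6 0 0 255;0.3 9.4 0 0 255;0.35 10 0 0 255;0.35 10 0 0 255")

```text
clock: 16.38
tool_pos: [636.2, -214.2, -25.3]
eef_rot: [1.234, 1.193, -1.233]
contact_force: [-1.1, -0.6, -0.4]
gripper_width: -0.1
```

Run:
```python
from h import *
st();blanks("b3")
tips("s9")
```

```text
t 16.375 tcp [ 636.2 -214.2  -25.3] jaw ang -1.604 x [ 0.  0. -1.] F [-1.1 -0.6 -0.4] w -0.11650971558491274 q [-0.5   0.85  1.22  0.    1.08  1.1 ]
[336, 190, 35, 16, 449] c [ 637.  -103.9] size [110.5  49.7] ang 88.6 box [[611.0, -159.0], [660.0, -160.0], [663.0, -49.0], [613.0, -48.0]]
[314, 220, 33, 22, 455] c [529.6 -27.4] size [50.3 99.7] ang 11.3 box [[495.0, 17.0], [515.0, -81.0], [564.0, -71.0], [544.0, 26.0]]
[276, 235, 10, 10, 45] c [502.7 133.2] size [29.5 27. ] ang 8.3 box [[486.0, 144.0], [490.0, 118.0], [519.0, 122.0], [515.0, 149.0]]
t 16.475 tcp [ 636.1 -214.6  -25.5] jaw ang -1.605 x [ 0.  0. -1.] F [0.1 0.  0.5] w 0.06986975639981209 q [-0.5   0.85  1.22  0.    1.08  1.1 ]
left 204 [[629.0, -210.0, 45.0], [625.0, -211.0, 46.0], [631.0, -207.0, 46.0], [630.0, -212.0, 48.0]] xm [ 629. -204.   58.]
right 113 [[661.0, -287.0, 8.0], [657.0, -281.0, 16.0], [656.0, -286.0, 22.0], [627.0, -215.0, 39.0]] xm [ 629. -223.   50.]
```

View pics/b3.png

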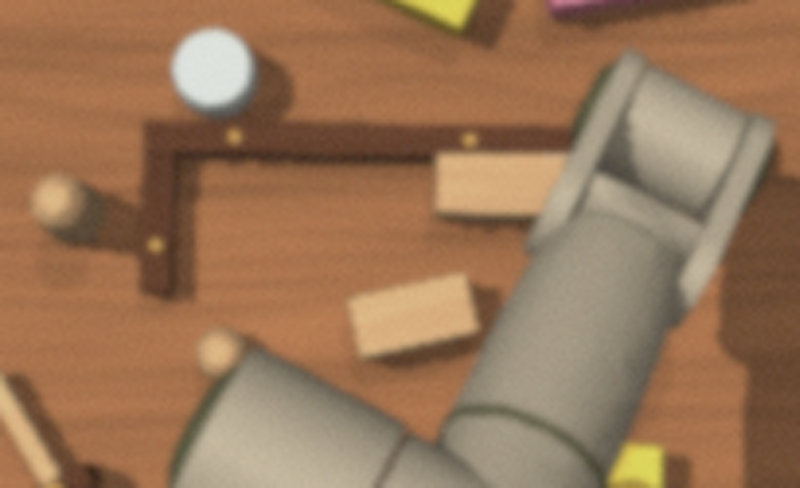

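View pics/s9.png

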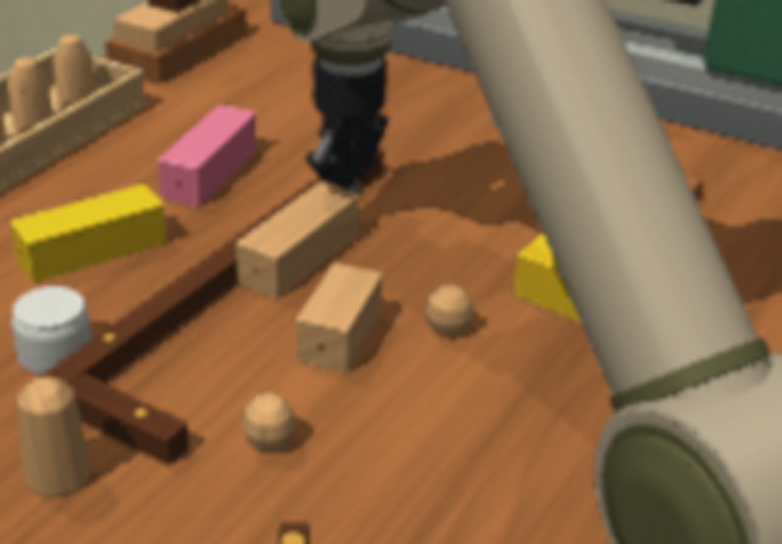

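servo_tool(plan="0 0.6 0 0 255;0.05 1.4 0 0 255;0.05 2.2 0 0 255;0.1 3 0 0 255;0.15 3.9 0 0 255;0.15 4.8 0 0 255;0.2 5.7 0 0 255;0.25 6.6 0 0 255;0.25 7.5 0 0 255;0.3 8.4 0 0 255;0.3 9.3 0 0 255;0.35 10.2 0 0 255;0.4 11.1 0 0 255;0.4 12 0 0 255;0.45 12.9 0 0 255;0.5 13.8 0 0 255;0.5 14.6 0 0 255;0.5 15.2 0 0 255;0.55 15.6 0 0 255;0.55 15.6 0 0 255")

```text
clock: 18.98
tool_pos: [641.6, -58.3, -25.5]
eef_rot: [1.235, 1.193, -1.233]
contact_force: [-0.2, 0.1, -0.0]
gripper_width: -0.1
```

Run:
```python
from h import *
st();blanks("b4")
```

```text
t 18.975 tcp [641.6 -58.3 -25.5] jaw ang -1.604 x [ 0.  0. -1.] F [-0.2  0.1 -0. ] w -0.07262141246006694 q [-0.27  0.8   1.32  0.    1.02  1.33]
[288, 189, 28, 16, 380] c [643.4  63.5] size [87.1 50.3] ang 87.2 box [[616.0, 21.0], [666.0, 19.0], [671.0, 106.0], [620.0, 108.0]]
[277, 235, 9, 11, 47] c [502.  131.1] size [26.7 27.4] ang 24.4 box [[484.0, 138.0], [496.0, 113.0], [520.0, 124.0], [509.0, 149.0]]
[347, 250, 9, 11, 49] c [450.8 -94.1] size [24.2 32.8] ang 74.5 box [[432.0, -101.0], [463.0, -110.0], [470.0, -87.0], [438.0, -78.0]]
```

View pics/b4.png

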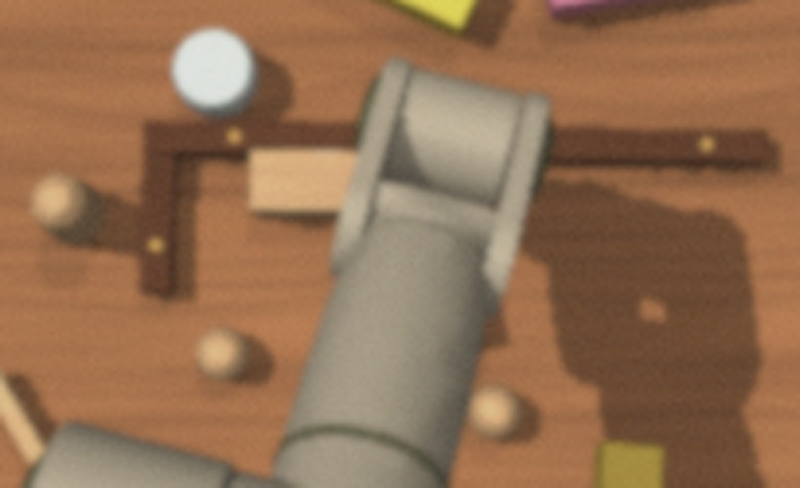

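servo_tool(plan="0 0.6 0 0 255;0.05 1.3 0 0 255;0.05 2 0 0 255;0.1 2.8 0 0 255;0.1 3.6 0 0 255;0.15 4.3 0 0 255;0.15 4.9 0 0 255;0.2 5.4 0 0 255;0.2 5.7 0 0 255;0.2 5.9 0 0 255;0.2 6.1 0 0 255;0.2 6.1 0 0 255")

```text
clock: 20.52
tool_pos: [643.7, 2.7, -25.4]
eef_rot: [1.235, 1.193, -1.233]
contact_force: [-0.8, -0.8, 0.3]
gripper_width: -0.2
```

servo_tool(plan="0 0.15 0 0 255;0 0.3 0 0 255;0 0.45 0 0 255;0 0.45 0 0 255")

```text
clock: 21.02
tool_pos: [643.6, 7.5, -25.5]
eef_rot: [1.235, 1.193, -1.233]
contact_force: [-0.6, -0.3, -0.0]
gripper_width: -0.2
```

servo_tool(plan="0 0.15 0 0 255;0 0.3 0 0 255;0 0.3 0 0 255")

```text
clock: 21.4
tool_pos: [643.9, 7.7, -25.2]
eef_rot: [1.233, 1.19, -1.235]
contact_force: [-1.3, -15.2, 0.7]
gripper_width: 0.2
```

Run:
```python
from h import *
st();blanks("b5")
```

```text
t 21.4 tcp [643.9   7.7 -25.2] jaw ang -1.605 x [ 0. -0. -1.] F [ -1.3 -15.2   0.7] w 0.22007289077933823 q [-0.17  0.8   1.32 -0.    1.02  1.44]
[271, 189, 21, 15, 301] c [645.6 130.6] size [66.2 47.5] ang 89.2 box [[621.0, 98.0], [669.0, 97.0], [670.0, 163.0], [622.0, 164.0]]
[328, 221, 19, 19, 237] c [533.1 -45.7] size [50.  61.9] ang 11.7 box [[502.0, -20.0], [515.0, -81.0], [564.0, -71.0], [551.0, -10.0]]
[276, 236, 9, 10, 52] c [500.9 133.7] size [25.3 28.8] ang 67.5 box [[483.0, 128.0], [509.0, 116.0], [519.0, 140.0], [492.0, 151.0]]
[346, 251, 11, 10, 54] c [449.9 -93.3] size [29.4 29.1] ang 35.6 box [[429.0, -90.0], [446.0, -114.0], [470.0, -97.0], [453.0, -73.0]]
```

View pics/b5.png

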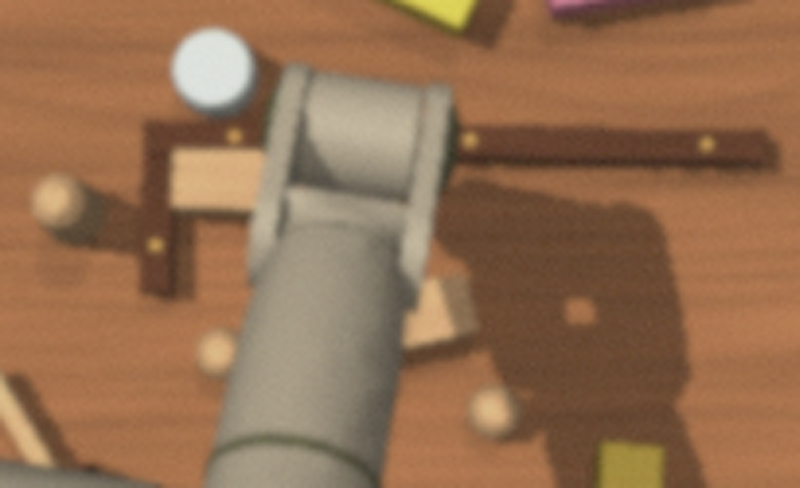

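servo_tool(plan="0 -1.2 0 0 255;0 -2.5 0 0 255;0 -3 4 0 255;-1 -3 8 0 255;-4 0 9 0 0;-6.4 5 9 0 0;-6.4 8 9 0 0;-6.4 8.2 9 0 0;-6.4 8.2 9 0 0")

```text
clock: 22.58
tool_pos: [580.1, 88.9, 64.7]
eef_rot: [1.233, 1.19, -1.235]
contact_force: [-0.3, -0.1, -0.7]
gripper_width: 85.2
```

```bash
sed -i 's/Y<165/Y<200/' h.py
python3 - <<'E'
from h import *
tips("s10");blanks("b6")
E
```

```text
t 22.625 tcp [580.1  88.6  64.7] jaw ang -1.606 x [ 0. -0. -1.] F [ 0.9 -0.1  0.2] w 85.35064998330778 q [-0.05  0.57  1.46 -0.    1.11  1.56]
left 10 [[575.0, 135.0, 119.0], [576.0, 138.0, 120.0], [576.0, 138.0, 123.0], [572.0, 138.0, 124.0]] xm [576. 139. 125.]
right 22 [[582.0, 47.0, 118.0], [571.0, 47.0, 119.0], [587.0, 45.0, 119.0], [584.0, 44.0, 120.0]] xm [576.  47. 122.]
[310, 189, 5, 12, 37] c [648.7  29.1] size [13.2 36.8] ang 89.7 box [[630.0, 23.0], [667.0, 22.0], [667.0, 36.0], [630.0, 36.0]]
[314, 221, 33, 21, 457] c [529.6 -27.4] size [50.2 99.7] ang 11.6 box [[495.0, 16.0], [515.0, -81.0], [564.0, -71.0], [544.0, 26.0]]
[346, 251, 11, 10, 56] c [451.1 -93.1] size [26.3 26.8] ang 29.8 box [[433.0, -88.0], [446.0, -111.0], [469.0, -98.0], [456.0, -75.0]]
```

View pics/s10.png

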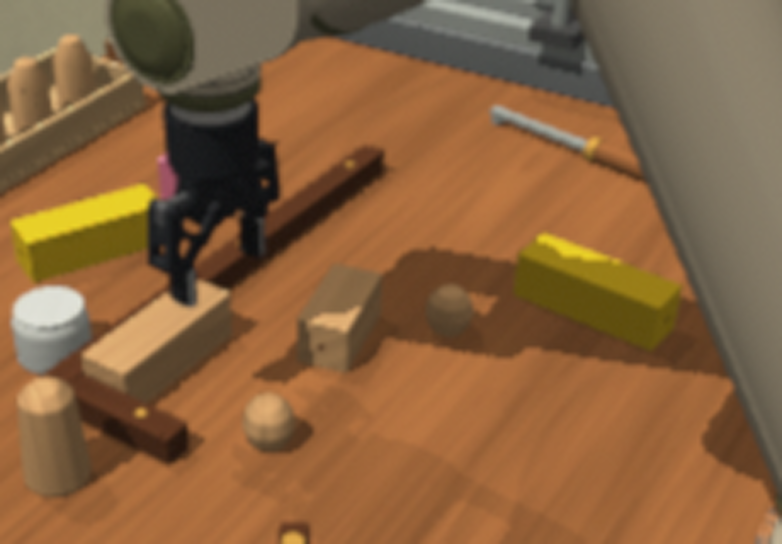

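servo_tool(plan="0 0 -4 0 0;0 0 -7 0 0;0 0 -9 0 0;0 0 -9.8 0 0;0 0 -9.8 0 0;1 0 -9.8 0 0;1.8 0 -9.8 0 0;2.4 0 -9.8 0 0;2.7 0 -9.8 0 0;2.9 0 -9.8 0 0;2.9 0 -9.8 0 0")

```text
clock: 24.05
tool_pos: [609.1, 88.5, -33.4]
eef_rot: [1.234, 1.189, -1.236]
contact_force: [-0.2, -0.3, 0.1]
gripper_width: 85.3
```

servo_tool(plan="0.1 0 0 0 0;0.2 0 0 0 0;0.3 0 0 0 0;0.3 0 0 0 0")

```text
clock: 24.55
tool_pos: [609.9, 88.6, -33.4]
eef_rot: [1.231, 1.193, -1.24]
contact_force: [-12.4, -0.8, 8.1]
gripper_width: 85.2
```

servo_tool(plan="-1.5 0 0 0 0;-3 0 0 0 0;-3 0 5 0 0;-3 0 10 0 0;-3 -6 14 0 0;-3 -12 15 0 0;-3 -18 15 0 0;-3 -24 15 0 0;-3 -30 15 0 0;-3 -33 15 0 0;-3 -33 15 0 0;-3 -33 15 0 0")

```text
clock: 26.05
tool_pos: [579.9, -240.5, 116.6]
eef_rot: [1.231, 1.194, -1.239]
contact_force: [0.4, 0.2, -0.1]
gripper_width: 85.2
```

Run:
```python
from h import *
st();blanks("b7")
p,d=camera("side");cv2.imwrite("pics/s11.png",cv2.resize(p[100:260,230:460,::-1],None,fx=3.4,fy=3.4,interpolation=cv2.INTER_CUBIC))
W=pts("side",d.astype(float));X,Y,Z=W[...,0],W[...,1],W[...,2]
q=(Z>44)&(Z<56)&(X>600)&(X<690)&(Y>0)&(Y<185)
r=cv2.minAreaRect(np.c_[X[q],Y[q]].astype(np.float32));print("side",r,q.sum())
```

```text
t 26.05 tcp [ 579.9 -240.5  116.6] jaw ang -1.605 x [-0. -0. -1.] F [ 0.4  0.2 -0.1] w 85.19038295738801 q [-0.58  0.6   1.26 -0.    1.28  1.03]
[268, 188, 47, 17, 677] c [644.9  97.9] size [150.5  50.7] ang 87.5 box [[616.0, 24.0], [667.0, 22.0], [674.0, 172.0], [623.0, 174.0]]
[314, 220, 33, 22, 465] c [529.3 -27.5] size [49.7 99.7] ang 12.2 box [[494.0, 16.0], [516.0, -81.0], [564.0, -71.0], [543.0, 26.0]]
[276, 236, 11, 10, 47] c [501.7 135.1] size [29.4 26.8] ang 38.0 box [[482.0, 137.0], [498.0, 115.0], [522.0, 134.0], [505.0, 155.0]]
[347, 250, 9, 10, 50] c [452.2 -95.2] size [24.4 29.6] ang 70.4 box [[434.0, -102.0], [462.0, -112.0], [470.0, -89.0], [442.0, -79.0]]
side ((646.6356811523438, 97.30919647216797), (152.7963409423828, 53.01694869995117), 88.18612670898438) 535
```

View pics/b7.png

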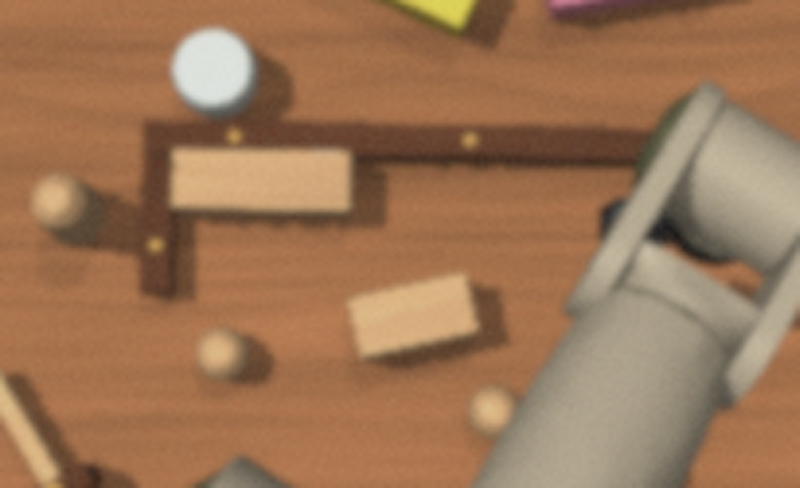

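View pics/s11.png

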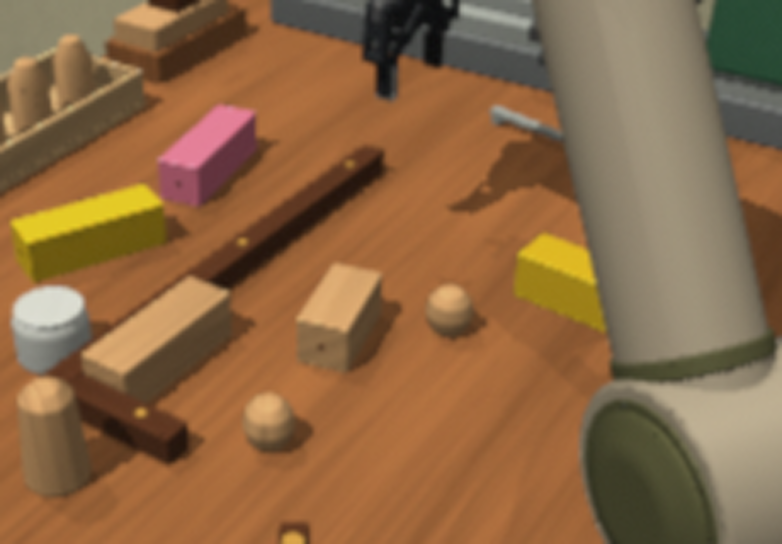

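servo_tool(plan="2 5 0 0 255;4 10 0 0 255;6.3 16 0 0 255;6.3 20 0 0 255;6.3 20.6 -3 0 255;6.3 20.6 -8 0 255;6.3 20.6 -12 0 255;6.3 20.6 -13.5 0 255;6.3 20.6 -14.2 0 255;6.3 20.6 -14.2 0 255")

```text
clock: 27.4
tool_pos: [643.8, -34.1, -24.1]
eef_rot: [1.23, 1.193, -1.237]
contact_force: [1.1, -0.0, 0.2]
gripper_width: -0.0
```

servo_tool(plan="0 1.2 0 0 255;0 2.4 0 0 255;0 3 0 0 255;0 3.4 0 0 255;0 3.7 0 0 255;0 3.9 0 0 255;0 3.9 0 0 255")

```text
clock: 28.28
tool_pos: [643.8, 4.9, -24.2]
eef_rot: [1.23, 1.193, -1.237]
contact_force: [-0.6, -0.1, 0.4]
gripper_width: -0.1
```

servo_tool(plan="0 0.15 0 0 255;0 0.25 0 0 255;0 0.35 0 0 255;0 0.45 0 0 255;0 0.45 0 0 255")

```text
clock: 28.9
tool_pos: [643.8, 7.4, -24.1]
eef_rot: [1.228, 1.191, -1.239]
contact_force: [-0.2, -10.3, -0.5]
gripper_width: 0.3
```

Contact at the same y as before (7.4 against 7.7), so the end stayed home. Retreat and check.

servo_tool(plan="0 -1.2 0 0 255;0 -3 0 0 255;0 -4 4 0 255;0 -5 9 0 255;-2 -10 14 0 255;-5 -16 14 0 255;-6 -22 14 0 255;-6 -27 14 0 255;-6 -27 14 0 255;-6 -27 14 0 255")

```text
clock: 30.15
tool_pos: [583.5, -262.8, 115.8]
eef_rot: [1.229, 1.191, -1.239]
contact_force: [0.5, 0.6, -0.5]
gripper_width: -0.2
```

Run:
```python
from h import *
st();blanks("b8")
p,d=camera("top");W=pts("top",d.astype(float));X,Y,Z=W[...,0],W[...,1],W[...,2]
q=(Z>42)&(Z<58)&(X>600)&(X<690)&(Y>10)&(Y<185)
for y in range(30,165,15):
    s=q&(abs(Y-y)<8);print(y,X[s].min().round(1),X[s].max().round(1),"rail",round(666.3+.0355*y,1))
a=np.load("top0c.npy").astype(int);df=(abs(a-p.astype(int)).max(-1)>45).astype(np.uint8)
n,l,s,c=cv2.connectedComponentsWithStats(df)
print([x.tolist() for x in s[1:] if x[4]>12])
```

```text
t 30.15 tcp [ 583.5 -262.8  115.8] jaw ang -1.605 x [-0.   -0.01 -1.  ] F [ 0.5  0.6 -0.5] w -0.23254344097332413 q [-0.6   0.63  1.22 -0.01  1.29  1.  ]
[268, 188, 47, 17, 671] c [645.4  97.7] size [149.9  50.9] ang 87.8 box [[617.0, 24.0], [668.0, 22.0], [674.0, 172.0], [623.0, 174.0]]
[314, 220, 33, 22, 461] c [529.6 -27.4] size [50.1 99.6] ang 11.8 box [[495.0, 16.0], [515.0, -81.0], [564.0, -71.0], [544.0, 26.0]]
[276, 236, 10, 9, 51] c [502.1 133.2] size [28.9 26.2] ang 87.8 box [[488.0, 119.0], [515.0, 118.0], [516.0, 147.0], [490.0, 148.0]]
[348, 251, 9, 10, 56] c [448.5 -96.6] size [25.8 28.9] ang 89.1 box [[434.0, -109.0], [463.0, -110.0], [463.0, -84.0], [434.0, -83.0]]
30 617.6 667.1 rail 667.4
45 620.5 667.8 rail 667.9
60 620.5 667.9 rail 668.4
75 620.9 668.2 rail 669.0
90 621.5 668.2 rail 669.5
105 621.2 668.9 rail 670.0
120 621.4 669.0 rail 670.6
135 621.8 669.0 rail 671.1
150 621.9 673.0 rail 671.6
[[265, 173, 240, 190, 15030], [268, 188, 47, 15, 667], [275, 193, 49, 16, 234], [402, 243, 18, 35, 149], [344, 281, 12, 5, 27], [227, 314, 114, 86, 4422], [381, 314, 7, 4, 15], [356, 323, 235, 77, 7909], [264, 327, 12, 7, 45], [255, 342, 8, 4, 17], [252, 347, 7, 7, 16], [434, 375, 77, 25, 1386], [295, 377, 3, 7, 17], [412, 389, 18, 11, 119]]
```

View pics/b8.png

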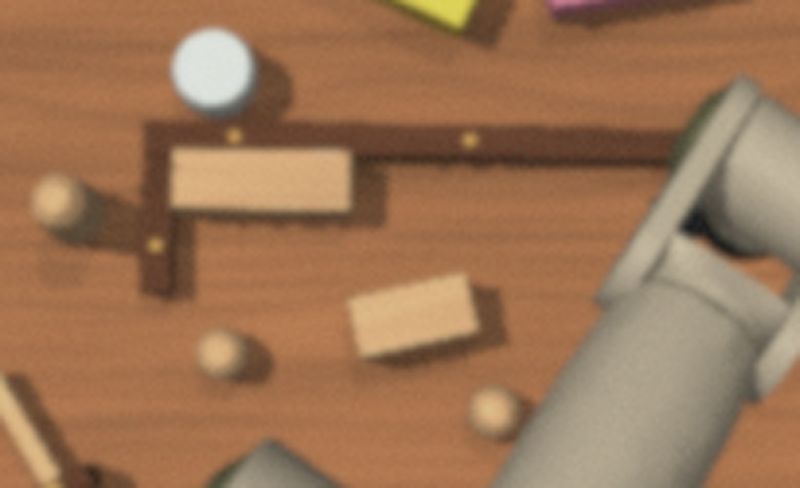

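```bash
python3 -c "
from workcell import *
print(sign_off())"
```

```text
the job is handed in; nothing more can be done
None
```

The long blank is in the setting-out corner, one long side along the rail and its end against the stop, and the job was handed in at about 30 s. I pushed it to the rail with the open fingers, then along to the stop with the shut fingers. I finished with one more gentle press towards each.

**Final position:** the last top view puts the blank's centre at (645.4, 97.7) mm. The home position worked out from the corner measured at the start is (644.6, 97.9). The blank's angle matches the rail's to within the camera error.

**Contact:** the final presses met firm resistance: about 12 N against the rail and 10 N against the stop. The stop was felt at the same place both times, to 0.3 mm. The camera alone can only confirm the fit to about 1–2 mm.

**Everything else:** the short blank's measured position did not change. Both doll heads were within the camera noise, and in the last view the wax tin and doll body had not moved. The mallet, gauge and gouge were not measured, but the arm did not work near them.

**A disagreement:** the reported tool height was about 43 mm lower than the true height seen in the side camera. Because of this, my first push passed over the blank without touching it, with no contact force. I then set the heights from the camera images.

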